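# Screw the potter's wheel head down through its deep hub

### The arm

A 7-joint arm with a two-finger parallel gripper is mounted at the origin on the work surface. World frame = base frame: x ahead of the robot, y to its left, z up, the work surface at z = 0. Lengths are in m, angles in rad, forces in N, time in s.
With the tool pointing down it reaches from about 0.35 to 0.9 m from the base axis. Payload 8.1 kg.
Tool frame: the origin (TCP) lies between the finger pads; the fingertips stand ahead of it and the grasp point (between the pads) is the TCP (arm.nose_length is the z of the fingertips in the tool frame, in m); z points along the fingers, y is the line along which they close (so a half turn about z gives the same grasp; the last joint's range is limited). The gripper opens to 92 mm and grips with 3 to 60 N. Pads are 19 mm wide; open, the fingers measure 130 mm over their backs; the gripper's body (75 mm by 190 mm) begins 47 mm behind the grasp point.
Start: joints at [-1.262, 0.434, 0.025, 1.573, -0.012, 1.134, -0.075], TCP at [0.25, 0.573, 0.206] pointing down, gripper open.
Joint ranges: [-2.62, 2.62], [-0.44, 2.09], [-1.27, 1.32], [0.08, 2.57], [-1.32, 4.46], [0.12, 2], [-2.74, 2.74]. Speed limits (rad/s): [2.22, 2.22, 3.01, 3.01, 3.14, 3.14, 3.14].

### API

Orientations are given as a rotation vector (axis times angle).
In Python, from cell import sensors, optics, arm gives the robot as it stands.
- The arm moves only by the tool arm_command, never from a script. Its argument "deltas" is one flat list of numbers, 7 for each row, row after row: the turn, a rotation vector about the world's x, y, z as a fraction of full scale, then the shift along the world's x, y, z as a fraction of full scale, then the finger opening in mm, from 0 to 91.8. In form: [wx, wy, wz, dx, dy, dz, fingers, wx, wy, wz, dx, dy, dz, fingers, ...]. A call has 1 to 20 rows; each row is the pose to reach, as a shift and turn from the pose commanded when the call began; what a row does not reach only later rows make up. Full scale, the value 1, is 1 m for a shift and 90 degrees for a turn. A row lasts 1/10 s, in which the tool goes at most 50 mm and 8.59 degrees, less where a joint would pass 70% of its speed; a pose out of reach is approached as far as the arm can. A call with a number of a shift or a turn outside -1 to 1 is refused whole. A call with a gripper value outside its range is refused whole. The fingers move at their own pace and stop on an object; "force" is the grip in N (left out, the last holds). Time passes only in rows, so rows that repeat a pose let the fingers close. It gives the time, the measured TCP pose, the force, the opening and the grip force at its end, in the units of the state.
- sensors.observe(): the state, without advancing time (a new reading comes with each control period).
- optics.get_image(name): name is "scene" or "side" or "wrist"; returns the picture (420x560x3 uint8, blue, green, red); there is no depth.
- optics.calibration(name): a dict with "camera_matrix" (3x3 intrinsics, pixels), "rvec" (rotation vector, rad) and "tvec" (3), from world to camera coordinates, as OpenCV has them. Camera axes: x right, y down, z forward; pixel columns grow to the right and rows downward; lengths in m; the calibration is good to about 2 mm. A picture is of the moment at which its call begins: read the wrist's pose just before it. calibration takes no time and is no camera call; for the wrist camera it gives the pose at the moment of the call.
- arm.sign_off(): hands the job in; it is judged then, once.
The state is a dict: "clock": time; "joints": joint angles; "dq": joint speeds; "joint_efforts": joint torques, N m; "position": TCP position; "ee_rot": TCP orientation; "force": force on the tool from outside, world axes, zero at the start; "ft_torque": the same for the moment, N m; "width": opening from 0.0 (shut) to 1.0 (fully open); "gripper_force": force on a finger pad.
Only numpy, scipy, OpenCV 4.12 (cv2) and the standard library are available. Lean on these libraries where they do the work, as an engineer would, in place of code of your own. Each camera call takes 0.05 s, during which the arm holds its last target. There are 200 camera calls.

### The job

Take the wing screw out of the wooden stand, lower it into the deep hole in the middle of the potter's wheel, find the start of the thread at the bottom by feel and screw it in clockwise until its flange sits flush on the wheel. Use only light pressure the whole way: never drop it in, lean on it or force it across the thread; leave it upright and released, and leave the other things where they are.

Things in the scene. Friction and masses are not known exactly. Their poses are not given: they have to be found in the camera images.
- screw_wing (a point): Steel wing screw, 109 mm long, 0.22 kg, upright in a hole of the stand. This point is the centre of its flat upright wing, by which it is gripped: 38 mm long (along x), 10 mm thick (y), 28 mm high; z up the screw. 28 mm below this point is the underside of its flange (34 mm diameter, 5 mm thick). Right-handed thread: clockwise from above goes in.
- screw_foot (a point): End of the screw's blunt conical nose, 95 mm below screw_wing. Shank 22 mm in diameter from the flange to 20 mm above this point, then a core of 11.6 mm. On the core three short thread ridges, evenly spaced, 30 degrees wide, 4 mm high, out to 21.4 mm diameter; their lowest edges are 5 mm above this point.
- mouth (a point): Centre of the mouth of the deep hole (well) in the middle of the potter's wheel, level with the wheel's upper face, 95 mm above the table; z up. The wheel, a grey metal disc 220 mm across on a column and round foot, is fixed and does not turn. Well 24.5 mm in diameter with a 2.5 mm chamfer. The screw is home with its flange flush on the wheel: screw_wing 28 mm above this point.
- thread_top (a point): Point on the well's axis 50 mm below mouth: flat top of the three-start thread (bore 14.4 mm, stiff metal: 20 N per mm of push; spoilt by a push or twist of 60 N on it). Three lands of 75 degrees, between them three entries of 45 degrees; their direction is unknown (this frame does not show it). With its ridges on the lands the screw stands about 12 mm above home.
- thread_floor (a point): Point on the axis 6 mm below thread_top. Turned either way under light push till its ridges meet the entries, the screw drops 7 to 8 mm on to the thread's floor, 4 to 5 mm above home. From there it turns clockwise under the lands, sinking 24 mm per turn with 1.4 mm axial play; anticlockwise it meets a stop. From that stop 65 degrees bring it home, 86 tighten it. Half sunk it jams.
- stand: Wooden stand, fixed block 70 x 190 x 75 mm; origin at the centre of its underside, long side along its y. Two upright through holes, 24.5 mm in diameter, 55 mm to either side of its centre along y: the wing screw hangs by its flange in one, the locating pin in the other (either way round).
- pin_knob (a point): Bystander: plain locating pin without thread in the other hole of the stand, told from the screw by its black ball knob (26 mm); this point is the ball's centre, 24 mm above the top of the stand.
- bowl_near_mid (a point): Bystander: dark clay bowl, 96 mm across, 45 mm high, at the robot's right, on the near side; this point is half-way up on its axis.
- bowl_far_mid (a point): Bystander: paler clay bowl, 112 mm across, 50 mm high, beyond the work; this point is half-way up on its axis.
- jug_mid (a point): Bystander: translucent measuring jug, 94 mm across at its rim, 100 mm high, with a handle at its side; this point is half-way up on its axis.
Mind the look-alikes: they are no part of the job. What is shaped like the part that bears screw_wing but pink or yellow is not meant.

How it is judged:
On the way, in this order (a step that is already met when the one before it is completed fails the run):
1. the screw is lifted clear of the stand (height (world z) of screw_wing above 0.185 m), for 0.1 s.
2. the screw is down the well, its foot at the thread (horizontal distance between screw_wing and mouth below 0.004 m and z of screw_wing in the frame of mouth below 0.042 m), for 0.1 s.
At the end, for the whole second after the job is handed in: The screw is threaded in with its flange flush on the wheel (within about 1.2 mm), upright (within 3 degrees) and centred in the well, released and at rest (z of screw_wing in the frame of mouth between 0.0265 and 0.0292 m and horizontal distance between screw_wing and mouth below 0.004 m and angle between screw_wing's own z axis and vertical below 0.05 rad and linear speed of screw below 0.01 m/s); the robot touches nothing.
It fails at once if the screw was dropped, leaned on or forced: more than 60 N between the screw and the wheel or its thread (contact force between screw and wheel above 60 N).
It fails at once if the pin, a bowl or the jug was moved by more than 25 mm (distance of any of pin_knob, bowl_near_mid, bowl_far_mid, jug_mid from where it was at the start of the episode above 0.025 m).
It also fails if it takes over 72 s, if anything falls off the work surface, if the arm or the gripper's body presses on something with over 40 N, if the wrist force passes 120 N, or if a joint passes its speed limit or range.

## Working session

There is one attempt and no reset: what is moved stays moved. The work goes in short steps, Python scripts to look and compute and a tool call to move; the robot and the scene stay as the last step left them, time stands still between calls to the robot, and variables do not carry over. Pictures are saved under pics/ and viewed, at most 10 in all, crops included, and the job is handed in when it is done.

Besides the shell and the picture viewer there is one more tool, called after ">>>" as name(argument=value, ...) on one line, values as JSON. arm_command: Moves the arm, as the interface text tells. Its arguments: {"type":"object","properties":{"deltas":{"type":"array","items":{"type":"number"}},"force":{"type":"number"}},"required":["deltas"]}

```bash
mkdir -p pics
cat > h.py <<'E'
import numpy as np, cv2
from cell import sensors, optics, arm
def ray(c,u,v):
    K=np.array(c["camera_matrix"]);R=cv2.Rodrigues(np.array(c["rvec"],float))[0];t=np.array(c["tvec"],float).ravel()
    n=cv2.undistortPoints(np.array([[[u,v]]],float),K,None)[0,0]
    return -R.T@t, R.T@np.array([n[0],n[1],1])
def plane(c,u,v,z):
    o,d=ray(c,u,v); return o+d*(z-o[2])/d[2]
def proj(c,P):
    return cv2.projectPoints(np.array(P,float).reshape(-1,3),np.array(c["rvec"],float),np.array(c["tvec"],float),np.array(c["camera_matrix"],float),None)[0].reshape(-1,2)
E
python3 - <<'E'
from h import *
print(sensors.observe(), arm.nose_length)
ims=[]
for n in("scene","side"):
    im=optics.get_image(n); cv2.imwrite(f"pics/{n}0.png",im)
    c=optics.calibration(n); print(n,ray(c,280,210))
E
```

```text
{'clock': 0.0, 'joints': array([-1.26158024,  0.43520635,  0.02492815,  1.57411752, -0.01158985,
        1.13393906, -0.07508329]), 'dq': array([ 0.00038855, -0.00045244, -0.00158249, -0.00030629,  0.00148841,
       -0.00049283, -0.00299983]), 'joint_efforts': array([-8.24408744e-04, -6.67849660e+01,  9.84695926e-01, -3.14462650e+01,
       -6.05449104e-02,  4.28938901e-02,  1.88420777e-04]), 'position': array([0.24999111, 0.57224248, 0.20504689]), 'ee_rot': array([-6.42292774e-01, -3.07504488e+00,  2.37884128e-03]), 'force': array([-0.12558586, -0.41815044,  0.18390405]), 'ft_torque': array([ 0.01145477, -0.04622501,  0.02304768]), 'gripper_force': 0.0, 'width': 0.9992458276412954} 0.019
scene (array([0.80345625, 0.35430495, 0.85942869]), array([-0.34519703, -0.42059695, -0.83905758]))
side (array([ 0.35469353, -0.76058158,  0.81755902]), array([ 0.14159698,  0.70838017, -0.69167302]))
```

View pics/scene0.png

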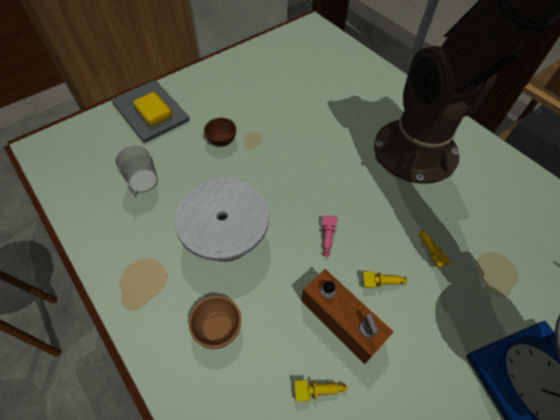

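View pics/side0.png

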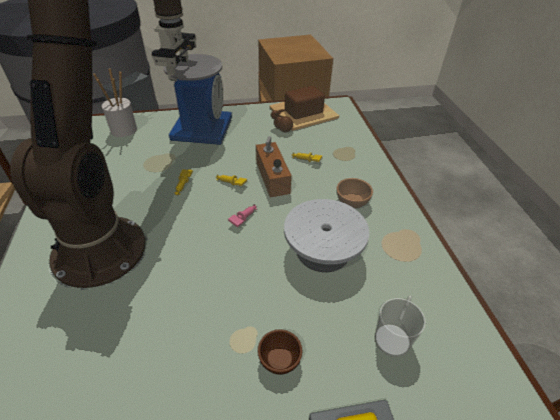

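Scene: steel wing in the stand at (368,324) is the target. Look-alikes are the black-knob pin (328,288), pink (328,235), and yellow (385,281), (432,247), (320,389). The wheel mouth is at (222,216). I'll check this in a close crop.

Run:
```python
from h import *
a=cv2.imread("pics/scene0.png");b=cv2.imread("pics/side0.png")
A=cv2.resize(a[260:360,290:400],None,fx=4,fy=4,interpolation=cv2.INTER_CUBIC)
B=cv2.resize(b[125:205,245:305],None,fx=5,fy=5,interpolation=cv2.INTER_CUBIC)
o=np.zeros((400,740,3),np.uint8);o[:,:440]=A;o[:,440:]=B;cv2.imwrite("pics/c1.png",o)
cs,cd=optics.calibration("scene"),optics.calibration("side")
def hole(im,u,v):
    g=im[v-8:v+9,u-10:u+11].min(2).astype(float); w=np.clip(100-g,0,None); ys,xs=np.mgrid[v-8:v+9,u-10:u+11]
    return (w*xs).sum()/w.sum(),(w*ys).sum()/w.sum()
for c,im,u,v in((cs,a,222,216),(cd,b,327,227)):
    p=hole(im,u,v);print(p,plane(c,*p,.095))
print(plane(cs,368,324,.103),plane(cs,328,288,.099),plane(cd,269,144,.103),plane(cd,278,164,.099))
```

```text
(np.float64(221.88892145369286), np.float64(216.2898593200469)) [ 0.6080878  -0.09741114  0.095     ]
(np.float64(326.0624327233584), np.float64(228.56620021528525)) [ 0.60791104 -0.10790187  0.095     ]
[0.51856032 0.29145368 0.103     ] [0.52994119 0.18679406 0.099     ] [0.52105558 0.28284564 0.103     ] [0.53222885 0.17764948 0.099     ]
```

View pics/c1.png

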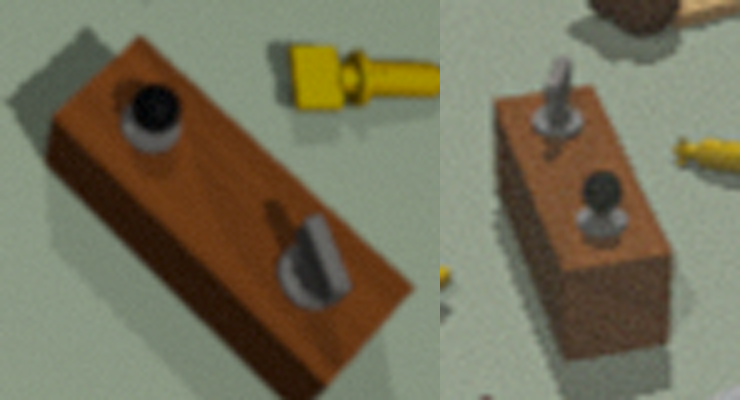

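The crop shows the steel flat wing on its flange, with top edge running from (368,314) to (376,333) in the scene view. The black ball knob at (328,287) is the pin. Choice confirmed.

Run:
```python
from h import *
cs=optics.calibration("scene")
p=plane(cs,368,313.75,.117);q=plane(cs,376.25,332.5,.117);print(p,q,np.degrees(np.arctan2(*(q-p)[1::-1])))
s=sensors.observe();R=cv2.Rodrigues(s["ee_rot"])[0];print(R,s["position"])
c=optics.calibration("wrist");o,d=ray(c,280,210);print("cam in tool",R.T@(o-s["position"]),R.T@d, R.T@cv2.Rodrigues(np.array(c["rvec"],float))[0].T)
```

```text
[0.50949435 0.27831872 0.117     ] [0.5228618  0.31379459 0.117     ] 69.3533852574946
[[-9.16382934e-01  4.00302562e-01 -4.21031142e-04]
 [ 4.00302764e-01  9.16382055e-01 -1.27525458e-03]
 [-1.24662292e-04 -1.33716146e-03 -9.99999098e-01]] [0.25001679 0.57231016 0.20515576]
cam in tool [ 0.06735788  0.00025492 -0.17899967] [-0.25428074 -0.00440305  0.96712843] [[-2.19641342e-04 -9.67844135e-01 -2.51550555e-01]
 [ 9.99998600e-01  2.04650092e-04 -1.66054265e-03]
 [ 1.65862631e-03 -2.51550568e-01  9.67842736e-01]]
```

>>> arm_command(deltas=[0,0,0,0,0,0.05,90,0,0,-0.97,0.27,-0.286,0.05,60,0,0,-0.97,0.27,-0.286,0.05,60,0,0,-0.97,0.27,-0.286,0.05,60,0,0,-0.97,0.27,-0.286,0.05,60,0,0,-0.97,0.27,-0.286,0.05,60,0,0,-0.97,0.27,-0.286,0.05,60,0,0,-0.97,0.27,-0.286,0.05,60,0,0,-0.97,0.27,-0.286,0.05,60,0,0,-0.97,0.27,-0.286,0.05,60,0,0,-0.97,0.27,-0.286,0.05,60,0,0,-0.97,0.27,-0.286,0.05,60,0,0,-0.97,0.27,-0.286,0.05,60,0,0,-0.97,0.27,-0.286,0.05,60])

```text
clock: 1.5
position: [0.5199, 0.2871, 0.2557]
ee_rot: [-2.584, -1.787, 0.0]
force: [-0.6, 0.6, 0.9]
width: 0.655
gripper_force: 0.0
```

Run:
```python
from h import *
s=sensors.observe();print(s["clock"],s["joints"],s["position"],s["ee_rot"],s["force"])
im=optics.get_image("wrist");cv2.imwrite("pics/w1.png",im)
c=optics.calibration("wrist");print(proj(c,[.52,.287,.103]),{k:np.array(v).tolist() for k,v in c.items() if k!="camera_matrix"})
```

```text
1.5 [-0.92672816  0.36128515  0.46541877  1.60655968 -0.17005864  1.21446583
 -0.78820215] [0.51985071 0.28708667 0.2557118 ] [-2.58373818e+00 -1.78713890e+00  4.86431684e-04] [-0.60150412  0.61301216  0.88473132]
[[281.08423388 190.21491218]] {'rvec': [-2.8422066195622375, 0.5193562646111215, 0.06670882464287682], 'tvec': [-0.384764700137135, 0.39305115039803507, 0.5521527206267659]}
```

View pics/w1.png

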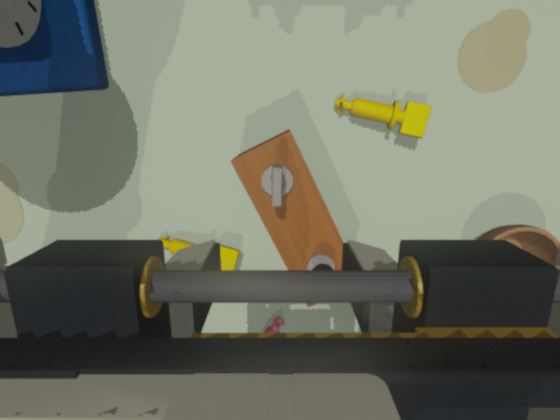

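The wrist view shows the wing screw with flange at about (277,181) and wing at about x 272-285, y 165-207. The pin knob is at (321,268).

Run:
```python
from h import *
im=cv2.imread("pics/w1.png");c=optics.calibration("wrist")
hsv=cv2.cvtColor(im,cv2.COLOR_BGR2HSV);x0,y0,x1,y1=255,160,300,215
m=np.zeros(im.shape[:2],np.uint8);m[y0:y1,x0:x1]=(hsv[y0:y1,x0:x1,1]<90)*255
n,l,st,ce=cv2.connectedComponentsWithStats(m);print(st,ce)
cv2.imwrite("pics/c2.png",np.hstack([cv2.resize(im[150:225,245:310],None,fx=6,fy=6,interpolation=cv2.INTER_CUBIC),cv2.cvtColor(cv2.resize(m[150:225,245:310],None,fx=6,fy=6,interpolation=0),8)])[:, :800])
```

```text
[[     0      0    560    420 234237]
 [   261    164     32     43    946]
 [   255    208      4      7     17]] [[279.51329636 209.60820878]
 [276.63002114 182.6627907 ]
 [256.         211.94117647]]
```

View pics/c2.png

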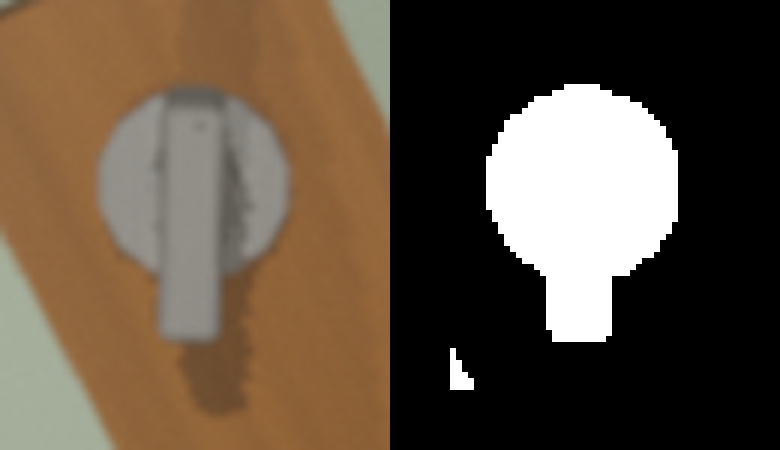

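The crop shows the wing's top face running from (277.6,167.5) to (276.4,206.7), and the flange circle centred at (277.3,180.3).

Run:
```python
from h import *
c=optics.calibration("wrist");s=sensors.observe()
p=plane(c,277.6,167.5,.117);q=plane(c,276.4,206.7,.117);print(p,q,(p+q)/2,np.linalg.norm(p-q),np.degrees(np.arctan2(*(q-p)[1::-1])))
print(plane(c,277.3,180.6,.0795))
R=cv2.Rodrigues(s["ee_rot"])[0];print("tool x",np.degrees(np.arctan2(R[1,0],R[0,0])),s["position"])
```

```text
[0.525571  0.3109004 0.117    ] [0.5111422  0.27624001 0.117     ] [0.5183566  0.29357021 0.117     ] 0.0375437525717836 -112.60151032681026
[0.518238  0.2935188 0.0795   ]
tool x 69.2988528948591 [0.51992415 0.28702069 0.25577669]
```

>>> arm_command(deltas=[0,0,-0.021,-0.0015,0.0065,-0.05,60,0,0,-0.021,-0.0015,0.0065,-0.1,40,0,0,-0.021,-0.0015,0.0065,-0.125,40,0,0,-0.021,-0.0015,0.0065,-0.14,40,0,0,-0.021,-0.0015,0.0065,-0.15,40,0,0,-0.021,-0.0015,0.0065,-0.152,40,0,0,-0.021,-0.0015,0.0065,-0.152,40,0,0,-0.021,-0.0015,0.0065,-0.152,0,0,0,-0.021,-0.0015,0.0065,-0.152,0,0,0,-0.021,-0.0015,0.0065,-0.152,0,0,0,-0.021,-0.0015,0.0065,-0.152,0,0,0,-0.021,-0.0015,0.0065,-0.152,0,0,0,-0.021,-0.0015,0.0065,-0.152,0], force=30)

```text
clock: 2.85
position: [0.5187, 0.2933, 0.1039]
ee_rot: [-2.617, -1.739, -0.0]
force: [0.3, -0.4, 1.2]
width: 0.011
gripper_force: 0.0
```

Run:
```python
from h import *
s=sensors.observe();print(s)
im=optics.get_image("wrist")
b=optics.get_image("side");a=optics.get_image("scene")
o=np.hstack([cv2.resize(im[100:340,160:400],(400,400)),cv2.resize(b[110:210,220:320],(400,400))])
cv2.imwrite("pics/c3.png",o);cv2.imwrite("pics/a3.png",a)
```

```text
{'clock': 2.85, 'joints': array([-0.89491771,  0.50856504,  0.41766875,  1.79057866, -0.25577234,
        0.89585703, -0.76090005]), 'dq': array([-0.0008621 , -0.00022347, -0.00205305,  0.00084647,  0.00091249,
       -0.00146585,  0.00027354]), 'joint_efforts': array([-9.84533108e-04, -6.38570952e+01,  7.37673149e+00, -2.63316035e+01,
       -5.21351444e-02, -2.70977430e-02,  1.18368816e-04]), 'position': array([0.51869359, 0.29328171, 0.10389273]), 'ee_rot': array([-2.61650501e+00, -1.73881172e+00, -1.32781769e-04]), 'force': array([ 0.32029273, -0.39058502,  1.23906463]), 'ft_torque': array([-0.12209597,  0.11961895,  0.03339069]), 'gripper_force': 0.0, 'width': 0.010913035070887523}
```

View pics/c3.png

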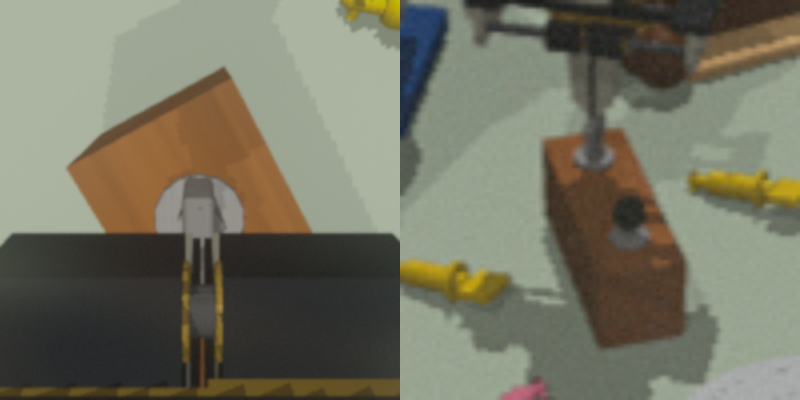

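The crop shows the fingers straddling the wing, almost touching it, yet the sensor reads 1 mm and no force. I'll hold a few more rows and read again.

>>> arm_command(deltas=[0,0,0,0,0,0,0,0,0,0,0,0,0,0,0,0,0,0,0,0,0], force=30)

```text
clock: 3.3
position: [0.5187, 0.2933, 0.1038]
ee_rot: [2.616, 1.739, 0.0]
force: [0.5, -0.1, -0.3]
width: 0.008
gripper_force: 0.0
```

Run:
```python
from h import *
s=sensors.observe();T=s["position"]
outs=[]
for n in("side","scene"):
    im=optics.get_image(n);c=optics.calibration(n)
    pts=[T,T-[0,0,.019],T+[0,0,.0135]];uv=proj(c,pts);print(n,uv)
    u,v=uv[0].astype(int);S=8;k=cv2.resize(im[v-37:v+38,u-25:u+25],None,fx=S,fy=S,interpolation=cv2.INTER_CUBIC)
    for (a,b),col in zip(uv,[(0,0,255),(0,255,0),(255,0,255)]): cv2.circle(k,(int((a-u+25+.5)*S),int((b-v+37+.5)*S)),3,col,-1)
    outs.append(k)
cv2.imwrite("pics/c4.png",np.hstack(outs))
```

```text
side [[267.79327447 142.05704059]
 [267.81311783 146.91000576]
 [267.77891956 138.54635235]]
scene [[368.68819585 324.66266245]
 [366.70343592 327.44931483]
 [370.14985312 322.61045924]]
```

View pics/c4.png

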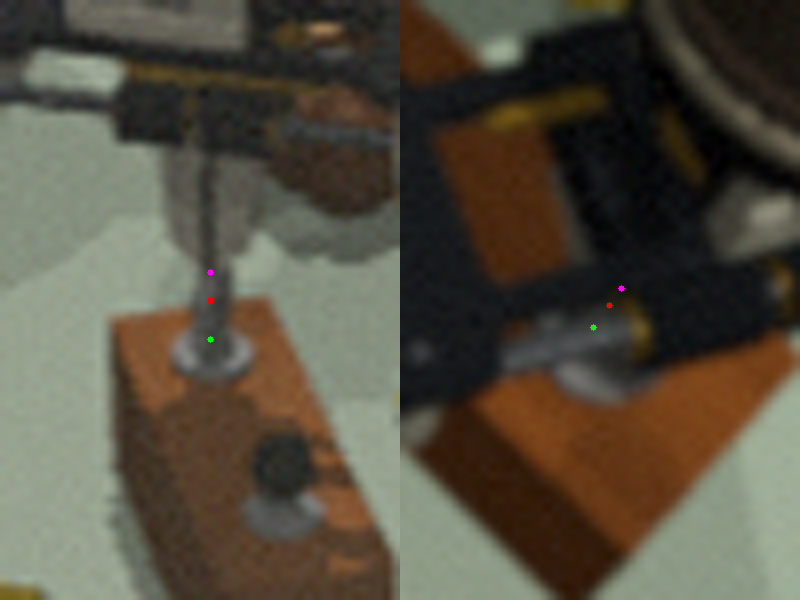

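The crop suggests the fingertips end near y=260 (side), just above the wing top (magenta, y=272), so they closed over the wing rather than on it. I'll open them and measure the tip height by differencing images.

Run:
```python
from h import *
cv2.imwrite("pics/sd_c.png",optics.get_image("side"))
```

>>> arm_command(deltas=[0,0,0,0,0,0,40,0,0,0,0,0,0,40,0,0,0,0,0,0,40,0,0,0,0,0,0,40])

```text
clock: 3.85
position: [0.5187, 0.2933, 0.1038]
ee_rot: [2.616, 1.739, 0.0]
force: [-0.4, -0.5, -0.2]
width: 0.305
gripper_force: 0.0
```

Run:
```python
from h import *
s=sensors.observe();T=s["position"];print(T,s["width"]);c=optics.calibration("side")
b=optics.get_image("side");cv2.imwrite("pics/sd_o.png",b);a=cv2.imread("pics/sd_c.png")
R=cv2.Rodrigues(s["ee_rot"])[0]
for z in(-.019,0,.02): print(z,proj(c,[T+R[:,1]*.02-[0,0,-z],T-R[:,1]*.02-[0,0,-z]]))
k=lambda i:cv2.resize(i[112:162,243:293],None,fx=8,fy=8,interpolation=cv2.INTER_CUBIC)
cv2.imwrite("pics/c5.png",np.hstack([k(a),k(b)]))
```

```text
[0.51870373 0.29325819 0.10384137] 0.3051125987461618
-0.019 [[273.69096072 147.74485668]
 [261.95180829 146.08364374]]
0 [[273.733069   142.88865789]
 [261.87049019 141.23383659]]
0.02 [[273.77836397 137.66494837]
 [261.78302735 136.017557  ]]
```

View pics/c5.png

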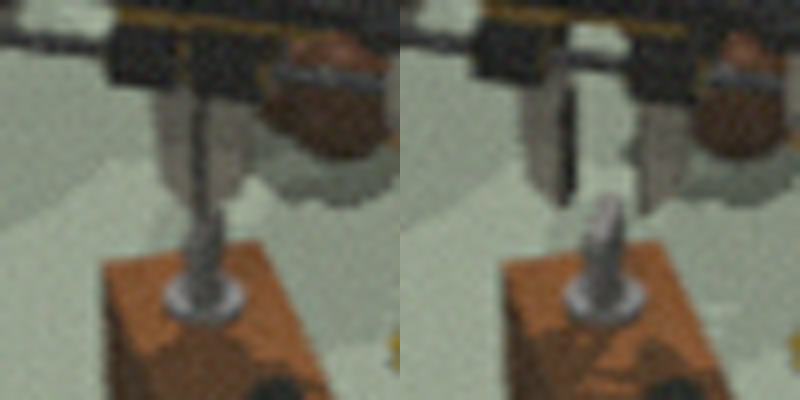

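The side view shows the open fingertips at rows about 137.6-138.5, where the reported pose predicts 146-148. So the real tips stand about 34 mm higher than the state implies, although they are centred laterally on the wing. I'll go 30 mm lower and watch the force.

>>> arm_command(deltas=[0,0,0,0,0,-0.01,40,0,0,0,0,0,-0.015,40,0,0,0,0,0,-0.02,40,0,0,0,0,0,-0.02,40,0,0,0,0,0,-0.024,40,0,0,0,0,0,-0.024,40,0,0,0,0,0,-0.024,40])

```text
clock: 4.6
position: [0.5188, 0.2932, 0.0799]
ee_rot: [2.617, 1.739, 0.0]
force: [-0.4, -0.4, -0.6]
width: 0.436
gripper_force: 0.0
```

>>> arm_command(deltas=[0,0,0,0,0,-0.002,40,0,0,0,0,0,-0.004,40,0,0,0,0,0,-0.006,40,0,0,0,0,0,-0.006,40])

```text
clock: 5.0
position: [0.5185, 0.2931, 0.0735]
ee_rot: [2.617, 1.739, -0.001]
force: [-0.3, 0.4, -0.1]
width: 0.438
gripper_force: 0.0
```

>>> arm_command(deltas=[0,0,0,0,0,0,0,0,0,0,0,0,0,0,0,0,0,0,0,0,0,0,0,0,0,0,0,0,0,0,0,0,0,0,0,0,0,0,0,0,0,0], force=30)

```text
clock: 5.6
position: [0.5185, 0.2934, 0.0738]
ee_rot: [-2.616, -1.739, 0.0]
force: [-0.8, 0.4, 1.3]
width: 0.105
gripper_force: 30.0
```

Gripped (9.6 mm, 30 N). Lifting straight up.

>>> arm_command(deltas=[0,0,0,0,0,0.01,0,0,0,0,0,0,0.03,0,0,0,0,0,0,0.06,0,0,0,0,0,0,0.09,0,0,0,0,0,0,0.12,0,0,0,0,0,0,0.14,0,0,0,0,0,0,0.14,0,0,0,0,0,0,0.14,0])

```text
clock: 6.4
position: [0.5185, 0.2932, 0.2138]
ee_rot: [-2.616, -1.739, -0.0]
force: [-0.4, -0.8, -3.0]
width: 0.102
gripper_force: 30.0
```

Run:
```python
from h import *
s=sensors.observe();print(s["force"],s["ft_torque"],s["joints"])
# mouth: ellipse fits of the dark hole in both fixed views
for n in("scene","side"):
    im=optics.get_image(n);c=optics.calibration(n)
    u,v=proj(c,[.608,-.102,.095])[0].astype(int)
    g=cv2.cvtColor(im,6)[v-14:v+15,u-14:u+15]
    m=(g<105).astype(np.uint8)
    k,l,st,ce=cv2.connectedComponentsWithStats(m)
    for i in range(1,k):
        if st[i][4]>15:
            p=ce[i]+[u-14,v-14];print(n,st[i],p,plane(c,*p,.095))
    hsv=cv2.cvtColor(im,40)
    # disc outline
    e=cv2.inRange(cv2.GaussianBlur(im,(3,3),0),(130,130,135),(255,255,255))
    print(n,u,v); print(g[6:24,4:26])
```

```text
[-0.38475009 -0.79208753 -2.99066987] [-0.1079415   0.11171774  0.02323463] [-0.93277099  0.39673662  0.46343358  1.66477557 -0.19271668  1.12536102
 -0.81475868]
scene [11 12 11  8 66] [221.83333333 215.86363636] [ 0.60754605 -0.09847861  0.095     ]
scene 220 214
[[168 169 171 174 173 171 166 165 170 168 172 168 170 170 169 168 169 168
  169 171 171 171]
 [169 174 170 173 170 169 166 169 173 168 171 172 169 172 169 168 168 167
  171 169 171 166]
 [169 173 174 172 167 165 168 167 171 168 171 172 169 170 168 170 171 170
  169 170 170 167]
 [171 173 173 169 167 168 166 170 172 170 170 171 168 166 168 169 169 171
  169 171 170 166]
 [170 174 171 167 167 166 170 170 167 168 166 164 161 158 158 162 165 168
  172 171 168 168]
 [171 172 168 168 166 166 168 164 160 154 149 144 135 133 138 145 156 165
  169 170 166 165]
 [171 171 166 165 166 170 164 154 141 130 118 109 102 100 109 121 136 157
  162 168 166 165]
 [171 164 168 165 168 166 157 135 113 104  94  94  91  82  86  94 108 134
  155 166 166 164]
 [168 162 166 165 169 165 146 114  91  81  80  71  68  66  69  71  86 116
  150 165 166 16
[... 1916 characters left out ...]
4  67  70  72  81  86 124 160
  172 175 172 169]
 [178 171 175 177 179 178 160 111  61  53  54  52  50  49  67  96 143 172
  176 176 167 168]
 [175 178 172 175 178 177 179 164 123  79  65  64  58  65  96 141 167 172
  173 171 171 170]
 [174 180 178 177 175 176 176 175 172 172 151 137 136 152 168 174 175 174
  168 167 168 173]
 [179 177 175 177 176 174 175 179 179 179 175 175 173 178 181 176 169 171
  171 174 176 178]
 [178 175 172 178 177 175 175 179 177 177 179 178 177 176 174 171 173 174
  175 179 178 178]
 [177 178 176 174 174 181 178 175 176 176 179 174 177 171 169 172 173 174
  177 179 176 171]
 [171 175 175 178 177 172 178 181 179 179 176 175 173 174 175 178 181 181
  180 177 175 174]]
```

>>> arm_command(deltas=[0,0,0.667,0.1255,-0.442,0.01,0,0,0,0.667,0.1255,-0.442,0.01,0,0,0,0.667,0.1255,-0.442,0.01,0,0,0,0.667,0.1255,-0.442,0.01,0,0,0,0.667,0.1255,-0.442,0.01,0,0,0,0.667,0.1255,-0.442,0.01,0,0,0,0.667,0.1255,-0.442,0.01,0,0,0,0.667,0.1255,-0.442,0.01,0,0,0,0.667,0.1255,-0.442,0.01,0,0,0,0.667,0.1255,-0.442,0.01,0,0,0,0.667,0.1255,-0.442,0.01,0,0,0,0.667,0.1255,-0.442,0.01,0,0,0,0.667,0.1255,-0.442,0.01,0,0,0,0.667,0.1255,-0.442,0.01,0,0,0,0.667,0.1255,-0.442,0.01,0])

```text
clock: 8.0
position: [0.6442, -0.1472, 0.2238]
ee_rot: [-1.393, -2.816, -0.001]
force: [-0.2, -0.8, -3.1]
width: 0.105
gripper_force: 30.0
```

Run:
```python
from h import *
s=sensors.observe();print(s["clock"],s["joints"],s["position"],s["force"],s["width"])
im=optics.get_image("wrist");cv2.imwrite("pics/w2.png",im)
c=optics.calibration("wrist");print(proj(c,[[.608,-.101,.095],s["position"]+[0,0,.029-.095]]))
```

```text
8.0 [-0.0759817   0.49099857  0.34409434  1.47104184 -0.17139186  1.20932477
  0.94322049] [ 0.64422338 -0.14723701  0.22382855] [-0.1879363  -0.80141031 -3.06284788] 0.1050063322280267
[[280.47841545 129.58675819]
 [281.36474679 213.34144311]]
```

View pics/w2.png

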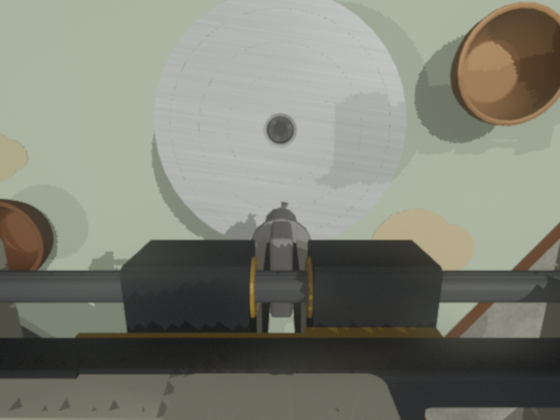

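The wrist view shows the well mouth at about (280,129) on the wheel, and the screw hanging upright in the gripper with its foot near (281,210).

Run:
```python
from h import *
im=cv2.imread("pics/w2.png");c=optics.calibration("wrist");s=sensors.observe()
g=cv2.GaussianBlur(cv2.cvtColor(im,6),(3,3),0)
for th in(90,110,130):
    m=np.zeros_like(g);m[105:155,255:306]=(g[105:155,255:306]<th)*255
    cs=cv2.findContours(m,0,1)[0];k=max(cs,key=cv2.contourArea)
    if len(k)>5:
        e=cv2.fitEllipse(k);print(th,e,plane(c,*e[0],.095))
# foot area dark/edge profile
print(g[196:232:3,262:302:3])
print(s["position"])
```

```text
90 ((280.0745544433594, 128.2784881591797), (14.177998542785645, 15.86911392211914), 169.5920867919922) [ 0.60704427 -0.10032767  0.095     ]
110 ((279.9003601074219, 129.68394470214844), (25.844196319580078, 26.187538146972656), 163.99642944335938) [ 0.60764811 -0.10137242  0.095     ]
130 ((279.95513916015625, 129.32992553710938), (27.33946418762207, 27.838790893554688), 175.74696350097656) [ 0.60750348 -0.10110328  0.095     ]
[[179 179 180 179 179 179 179 179 178 178 178 178 178 178]
 [179 179 178 178 178 178 177 177 178 178 178 178 178 178]
 [179 178 179 179 179 179 163 122 141 174 177 177 176 176]
 [177 178 177 177 177 177 158 103 124 174 178 178 178 177]
 [178 179 179 175 153 134 108 100 132 167 173 173 175 175]
 [178 178 174 120  87  90  92  94  96 108 163 177 177 176]
 [179 176 116  83  86  90  93  94  96  97 107 165 177 177]
 [175 154  80  83  88  91  97  97  96  96  97 131 179 179]
 [176 133  93 106 109 116 121 122 117 116 110 112 170 177]
 [138 115 116 116  89  92  92  93  94 104 137 133 128 164]
 [ 93 102 100  86  87  91  92  93  94  96 130 135 136 125]
 [ 97  99  99  82  88  90  91  91  93  95 125 134 136 137]]
[ 0.64427425 -0.14758497  0.22395827]
```

>>> arm_command(deltas=[0,0,0,-0.0366,0.0463,0,0,0,0,0,-0.0366,0.0463,0,0,0,0,0,-0.0366,0.0463,-0.02,0,0,0,0,-0.0366,0.0463,-0.03,0,0,0,0,-0.0366,0.0463,-0.03,0,0,0,0,-0.0366,0.0463,-0.03,0,0,0,0,-0.0366,0.0463,-0.03,0])

```text
clock: 8.75
position: [0.6081, -0.1029, 0.1945]
ee_rot: [1.396, 2.813, 0.0]
force: [-0.6, 0.3, -2.3]
width: 0.106
gripper_force: 30.0
```

Run:
```python
from h import *
im0=cv2.imread("pics/w2.png")
s=sensors.observe();T=s["position"];R=cv2.Rodrigues(s["ee_rot"])[0];print(T,s["force"],s["ee_rot"])
c=optics.calibration("wrist")
for h in(-.075,-.095): # shank bottom front & side edges, foot
    C=T+[0,0,.0292+h];print(h,proj(c,[C,C+R[:,0]*.011,C+R[:,1]*.011,C-R[:,1]*.011]).round(1).tolist())
o=[]
for n,P in(("scene",1),("side",1),("wrist",1)):
    im=optics.get_image(n);cv2.imwrite(f"pics/{n}5.png",im);cc=optics.calibration(n);u,v=proj(cc,[.6076,-.1012,.11])[0].astype(int)
    r=25 if n!="wrist" else 45
    k=cv2.resize(im[v-r:v+r,u-r:u+r],(264,264),interpolation=cv2.INTER_CUBIC);S=264/(2*r)
    for P,col in(([.6076,-.1012,.095],(0,0,255)),(T+[0,0,.0292-.095],(0,255,0)),(T+[0,0,.0292-.028],(255,0,255))):
        a,b=proj(cc,P)[0];cv2.circle(k,(int((a-u+r+.5)*S),int((b-v+r+.5)*S)),2,col,-1)
    o.append(k)
cv2.imwrite("pics/c6.png",np.hstack(o))
```

```text
[ 0.60811711 -0.10288565  0.19447595] [-0.56850487  0.25751206 -2.29147948] [1.39613796e+00 2.81325406e+00 2.92497354e-04]
-0.075 [[281.1, 221.5], [281.1, 205.9], [297.2, 221.5], [265.0, 221.5]]
-0.095 [[281.1, 213.7], [281.1, 199.2], [295.9, 213.7], [266.2, 213.7]]
```

View pics/c6.png

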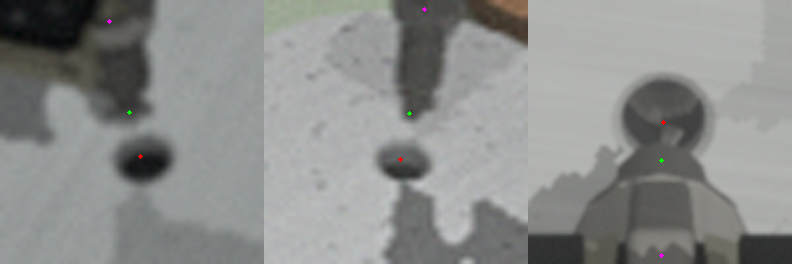

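The last crop shows the shank coming down just beside the mouth centre, with the predicted foot and axis matching the image. I'll centre and start the descent.

>>> arm_command(deltas=[0,0,0,-0.0004,0.0015,0,0,0,0,0,-0.0004,0.0015,-0.015,0,0,0,0,-0.0004,0.0015,-0.025,0,0,0,0,-0.0004,0.0015,-0.025,0,0,0,0,-0.0004,0.0015,-0.025,0])

```text
clock: 9.4
position: [0.6071, -0.101, 0.1688]
ee_rot: [-1.396, -2.814, 0.0]
force: [0.3, 0.9, -2.2]
width: 0.106
gripper_force: 30.0
```

Run:
```python
from h import *
im=optics.get_image("wrist");c=optics.calibration("wrist");s=sensors.observe();T=s["position"];print(T,s["joints"])
g=cv2.GaussianBlur(cv2.cvtColor(im,6),(3,3),0)
# rim of mouth: ellipse from bright->dark boundary, rays from predicted centre, upper half only
u,v=proj(c,[.6076,-.1012,.095])[0];pts=[]
for a in np.radians(np.arange(190,351,8)):
    r=np.arange(22,6,-.25);p=[g[int(round(v+q*np.sin(a))),int(round(u+q*np.cos(a)))] for q in r]
    i=next((i for i,x in enumerate(p) if x<130),None)
    if i is not None: pts.append(plane(c,u+r[i]*np.cos(a),v+r[i]*np.sin(a),.095)[:2])
P=np.array(pts);A=np.c_[2*P,np.ones(len(P))];x=np.linalg.lstsq(A,(P**2).sum(1),rcond=None)[0]
print(len(P),x[:2],np.sqrt(x[2]+x[:2]@x[:2]))
```

```text
[ 0.60740182 -0.10105355  0.16921377] [-0.14719142  0.45814141  0.3264119   1.66383405 -0.16455242  1.04631323
  0.8803475 ]
21 [ 0.60839128 -0.10062883] 0.012960185762576777
```

>>> arm_command(deltas=[0,0,0,0.0004,0.0002,-0.006,0,0,0,0,0.0004,0.0002,-0.012,0,0,0,0,0.0004,0.0002,-0.016,0,0,0,0,0.0004,0.0002,-0.02,0,0,0,0,0.0004,0.0002,-0.02,0,0,0,0,0.0004,0.0002,-0.02,0])

```text
clock: 10.05
position: [0.6076, -0.1008, 0.1488]
ee_rot: [-1.396, -2.814, 0.0]
force: [0.4, -0.2, -1.5]
width: 0.107
gripper_force: 30.0
```

>>> arm_command(deltas=[0,0,0,0,0,-0.004,0,0,0,0,0,0,-0.008,0,0,0,0,0,0,-0.012,0,0,0,0,0,0,-0.016,0,0,0,0,0,0,-0.016,0,0,0,0,0,0,-0.016,0])

```text
clock: 10.65
position: [0.6075, -0.1007, 0.1327]
ee_rot: [-1.396, -2.814, 0.0]
force: [-0.8, -0.6, -2.1]
width: 0.104
gripper_force: 30.0
```

>>> arm_command(deltas=[0,0,0,0,0,-0.004,0,0,0,0,0,0,-0.008,0,0,0,0,0,0,-0.012,0,0,0,0,0,0,-0.016,0,0,0,0,0,0,-0.019,0,0,0,0,0,0,-0.021,0,0,0,0,0,0,-0.021,0,0,0,0,0,0,-0.021,0])

```text
clock: 11.45
position: [0.6077, -0.1008, 0.1119]
ee_rot: [1.396, 2.814, 0.0]
force: [-0.2, 0.5, -2.4]
width: 0.108
gripper_force: 30.0
```

>>> arm_command(deltas=[0,0,0,0,0,-0.001,0,0,0,0,0,0,-0.002,0,0,0,0,0,0,-0.002,0])

```text
clock: 11.75
position: [0.6075, -0.1007, 0.1097]
ee_rot: [-1.396, -2.814, 0.0]
force: [0.7, -0.7, -1.7]
width: 0.102
gripper_force: 30.0
```

>>> arm_command(deltas=[0,0,0,0,0,-0.001,0,0,0,0,0,0,-0.002,0,0,0,0,0,0,-0.002,0])

```text
clock: 12.05
position: [0.6075, -0.1007, 0.1077]
ee_rot: [-1.396, -2.814, 0.0]
force: [1.1, -0.5, -2.8]
width: 0.11
gripper_force: 30.0
```

>>> arm_command(deltas=[0,0,0,0,0,-0.0005,0,0,0,0,0,0,-0.001,0,0,0,0,0,0,-0.001,0])

```text
clock: 12.35
position: [0.6076, -0.1008, 0.1068]
ee_rot: [-1.396, -2.814, 0.0]
force: [-0.8, -0.6, -2.0]
width: 0.106
gripper_force: 30.0
```

>>> arm_command(deltas=[0,0,0,0,0,-0.0005,0,0,0,0,0,0,-0.001,0,0,0,0,0,0,-0.001,0])

```text
clock: 12.65
position: [0.6075, -0.1007, 0.1058]
ee_rot: [-1.396, -2.814, -0.0]
force: [0.0, -0.6, -2.8]
width: 0.104
gripper_force: 30.0
```

>>> arm_command(deltas=[0,0,0,0,0,-0.0005,0,0,0,0,0,0,-0.001,0,0,0,0,0,0,-0.001,0])

```text
clock: 12.95
position: [0.6077, -0.1007, 0.1049]
ee_rot: [1.396, 2.814, 0.0]
force: [-0.8, -0.8, -1.8]
width: 0.108
gripper_force: 30.0
```

>>> arm_command(deltas=[0,0,0,0,0,-0.0005,0,0,0,0,0,0,-0.001,0,0,0,0,0,0,-0.001,0])

```text
clock: 13.25
position: [0.6079, -0.1009, 0.1045]
ee_rot: [1.396, 2.814, 0.001]
force: [-2.5, 0.8, 5.8]
width: 0.108
gripper_force: 30.0
```

>>> arm_command(deltas=[0,0,0,0,0,-0.0005,0,0,0,0,0,0,-0.001,0,0,0,0,0,0,-0.001,0])

```text
clock: 13.55
position: [0.6081, -0.1009, 0.1042]
ee_rot: [1.396, 2.813, 0.001]
force: [-2.8, 0.7, 11.9]
width: 0.11
gripper_force: 30.0
```

Contact with the lands: z stopped at 0.1045 with about 14 N of push. I'll search anticlockwise in small turns under this light push.

>>> arm_command(deltas=[0,0,0.033,0,0,0,0,0,0,0.067,0,0,0,0,0,0,0.067,0,0,0,0])

```text
clock: 13.85
position: [0.6083, -0.101, 0.1045]
ee_rot: [1.243, 2.883, 0.002]
force: [-4.3, -0.0, 13.1]
width: 0.103
gripper_force: 30.0
```

>>> arm_command(deltas=[0,0,0.033,0,0,0,0,0,0,0.067,0,0,0,0,0,0,0.067,0,0,0,0])

```text
clock: 14.15
position: [0.6085, -0.1011, 0.1048]
ee_rot: [1.09, 2.944, 0.002]
force: [-4.2, 0.5, 15.7]
width: 0.11
gripper_force: 30.0
```

>>> arm_command(deltas=[0,0,0.033,-0.0003,0,0.0002,0,0,0,0.067,-0.0003,0,0.0003,0,0,0,0.067,-0.0003,0,0.0003,0])

```text
clock: 14.45
position: [0.6087, -0.1012, 0.1051]
ee_rot: [0.933, 2.996, 0.001]
force: [-2.1, 0.2, 12.1]
width: 0.104
gripper_force: 30.0
```

>>> arm_command(deltas=[0,0,0.033,0,0,0,0,0,0,0.067,0,0,0,0,0,0,0.067,0,0,0,0])

```text
clock: 14.75
position: [0.6088, -0.1013, 0.1051]
ee_rot: [0.774, 3.041, 0.001]
force: [-2.0, -0.0, 13.0]
width: 0.108
gripper_force: 30.0
```

>>> arm_command(deltas=[0,0,0.033,-0.0003,0,0,0,0,0,0.067,-0.0005,0.0003,0,0,0,0,0.067,-0.0005,0.0003,0,0])

```text
clock: 15.05
position: [0.6085, -0.1011, 0.1051]
ee_rot: [0.613, 3.077, 0.0]
force: [-0.8, -0.0, 12.0]
width: 0.11
gripper_force: 30.0
```

>>> arm_command(deltas=[0,0,0.033,0,0,0,0,0,0,0.067,0,0,0,0,0,0,0.067,0,0,0,0])

```text
clock: 15.35
position: [0.6087, -0.1012, 0.1052]
ee_rot: [0.45, 3.105, -0.0]
force: [-0.2, -1.4, 12.3]
width: 0.107
gripper_force: 30.0
```

Run:
```python
from h import *
s=sensors.observe();print(s["joints"],s["ft_torque"],cv2.Rodrigues(s["ee_rot"])[0][:,2])
```

```text
[-0.01728293  0.51442577  0.13813383  1.72219883 -0.08590765  0.90642231
  1.43869741] [-0.2202923   0.12734056 -0.06657393] [ 4.37554991e-03 -6.52393435e-04 -9.99990214e-01]
```

>>> arm_command(deltas=[0,0,0.033,0,0,0,0,0,0,0.067,0,0,0,0,0,0,0.067,0,0,0,0])

```text
clock: 15.65
position: [0.6086, -0.1012, 0.1051]
ee_rot: [0.286, 3.124, -0.0]
force: [-0.8, -1.4, 10.8]
width: 0.109
gripper_force: 30.0
```

>>> arm_command(deltas=[0,0,0.033,0,0,0,0,0,0,0.067,0,0,0,0,0,0,0.067,0,0,0,0])

```text
clock: 15.95
position: [0.6087, -0.1012, 0.1051]
ee_rot: [0.122, 3.135, -0.001]
force: [-0.7, -0.5, 11.7]
width: 0.107
gripper_force: 30.0
```

>>> arm_command(deltas=[0,0,0.033,0,0,0,0,0,0,0.067,0,0,0,0,0,0,0.067,0,0,0,0])

```text
clock: 16.25
position: [0.6086, -0.1012, 0.1051]
ee_rot: [-0.043, 3.137, -0.001]
force: [-0.8, -1.0, 10.7]
width: 0.105
gripper_force: 30.0
```

>>> arm_command(deltas=[0,0,0.033,0,0,0,0,0,0,0.067,0,0,0,0,0,0,0.067,0,0,0,0])

```text
clock: 16.55
position: [0.6087, -0.1011, 0.1051]
ee_rot: [-0.209, 3.13, -0.002]
force: [-0.6, -1.0, 11.7]
width: 0.106
gripper_force: 30.0
```

>>> arm_command(deltas=[0,0,0.033,0,0,0,0,0,0,0.067,0,0,0,0,0,0,0.067,0,0,0,0])

```text
clock: 16.85
position: [0.6088, -0.1012, 0.1051]
ee_rot: [-0.373, 3.115, -0.002]
force: [-0.3, -0.4, 10.9]
width: 0.107
gripper_force: 30.0
```

>>> arm_command(deltas=[0,0,0.033,0,0,0,0,0,0,0.067,0,0,0,0,0,0,0.067,0,0,0,0])

```text
clock: 17.15
position: [0.6088, -0.1013, 0.1051]
ee_rot: [-0.536, 3.091, -0.003]
force: [-0.7, -1.7, 10.4]
width: 0.109
gripper_force: 30.0
```

>>> arm_command(deltas=[0,0,0.033,0,0,0,0,0,0,0.067,0,0,0,0,0,0,0.067,0,0,0,0])

```text
clock: 17.45
position: [0.6088, -0.1013, 0.105]
ee_rot: [-0.698, 3.059, -0.003]
force: [-0.1, -2.5, 10.2]
width: 0.105
gripper_force: 30.0
```

>>> arm_command(deltas=[0,0,0.033,0,0,0,0,0,0,0.067,0,0,0,0,0,0,0.067,0,0,0,0])

```text
clock: 17.75
position: [0.6086, -0.1015, 0.1048]
ee_rot: [-0.857, 3.018, -0.003]
force: [0.9, -2.4, 8.3]
width: 0.108
gripper_force: 30.0
```

>>> arm_command(deltas=[0,0,0.033,0,0,0,0,0,0,0.067,0,0,0,0,0,0,0.067,0,0,0,0])

```text
clock: 18.05
position: [0.6086, -0.1016, 0.1047]
ee_rot: [-1.015, 2.969, -0.004]
force: [1.3, -1.2, 6.8]
width: 0.106
gripper_force: 30.0
```

Run:
```python
from h import *
s=sensors.observe();print(s["joints"],s["ft_torque"],s["force"],cv2.Rodrigues(s["ee_rot"])[0][:,2])
```

```text
[ 0.15115617  0.51919392 -0.10566104  1.70666489  0.0671487   0.91504196
  2.24816109] [-0.44102239 -0.29790646  0.00344226] [ 1.25856215 -1.16623806  6.83237898] [ 0.00412447 -0.00109999 -0.99999089]
```

>>> arm_command(deltas=[0,0,0.033,0,0,-0.0003,0,0,0,0.067,0,0,-0.0003,0,0,0,0.067,0,0,-0.0003,0])

```text
clock: 18.35
position: [0.6066, -0.1006, 0.1026]
ee_rot: [1.17, -2.915, -0.0]
force: [0.8, -0.2, -1.3]
width: 0.11
gripper_force: 30.0
```

>>> arm_command(deltas=[0,0,0.033,0,0,0,0,0,0,0.05,0,0,0,0,0,0,0.05,0,0,0,0])

```text
clock: 18.65
position: [0.6068, -0.1006, 0.1027]
ee_rot: [1.282, -2.868, -0.0]
force: [-0.3, -0.9, -2.3]
width: 0.108
gripper_force: 30.0
```

Dropped into an entry: force fell to -1.3 N and z to 0.1026. Now straight down, gently.

>>> arm_command(deltas=[0,0,0,0.0006,-0.0002,-0.001,0,0,0,0,0.0006,-0.0002,-0.002,0,0,0,0,0.0006,-0.0002,-0.002,0])

```text
clock: 18.95
position: [0.6073, -0.1008, 0.1006]
ee_rot: [1.282, -2.868, -0.0]
force: [-0.5, -0.9, -2.6]
width: 0.108
gripper_force: 30.0
```

>>> arm_command(deltas=[0,0,0,0,0,-0.001,0,0,0,0,0,0,-0.0015,0,0,0,0,0,0,-0.0015,0])

```text
clock: 19.25
position: [0.6073, -0.1007, 0.0992]
ee_rot: [1.283, -2.867, -0.0]
force: [1.0, -0.7, -2.0]
width: 0.107
gripper_force: 30.0
```

>>> arm_command(deltas=[0,0,0,0,0,-0.0005,0,0,0,0,0,0,-0.001,0,0,0,0,0,0,-0.001,0])

```text
clock: 19.55
position: [0.6074, -0.1007, 0.0983]
ee_rot: [1.283, -2.868, 0.0]
force: [-0.1, -1.3, -2.2]
width: 0.105
gripper_force: 30.0
```

>>> arm_command(deltas=[0,0,0,0,0,-0.0005,0,0,0,0,0,0,-0.001,0,0,0,0,0,0,-0.001,0])

```text
clock: 19.85
position: [0.6077, -0.1008, 0.0981]
ee_rot: [-1.283, 2.867, -0.001]
force: [-1.9, -1.6, 5.4]
width: 0.106
gripper_force: 30.0
```

>>> arm_command(deltas=[0,0,0,0,0,-0.0005,0,0,0,0,0,0,-0.001,0,0,0,0,0,0,-0.001,0])

```text
clock: 20.15
position: [0.6079, -0.1007, 0.0979]
ee_rot: [-1.283, 2.866, -0.001]
force: [-3.4, 0.2, 12.6]
width: 0.108
gripper_force: 30.0
```

On the thread's floor (z about 0.098, 14 N). I'll ease off and turn clockwise, sinking 0.067 mm per degree.

>>> arm_command(deltas=[0,0,0,0,0,0.001,0,0,0,-0.04,0,0,0.0007,0,0,0,-0.08,0,0,0.0005,0,0,0,-0.111,0,0,0.0003,0,0,0,-0.111,0,0,0.0003,0])

```text
clock: 20.65
position: [0.6082, -0.1, 0.0976]
ee_rot: [-1.026, 2.967, -0.0]
force: [-1.0, 0.3, 7.1]
width: 0.105
gripper_force: 30.0
```

Run:
```python
from h import *
s=sensors.observe();print(s["joints"][6],s["ft_torque"],s["force"],s["ee_rot"])
```

```text
2.2525106861632977 [0.06936474 0.45759726 0.0180846 ] [-0.95492026  0.33259942  7.07895564] [-1.02634020e+00  2.96732968e+00 -3.65090580e-04]
```

>>> arm_command(deltas=[0,0,-0.04,0,0,-0.0002,0,0,0,-0.08,0,0,-0.0005,0,0,0,-0.111,0,0,-0.0006,0,0,0,-0.111,0,0,-0.0006,0])

```text
clock: 21.05
position: [0.6084, -0.1002, 0.097]
ee_rot: [-0.764, 3.045, -0.0]
force: [-1.5, 0.7, 5.5]
width: 0.11
gripper_force: 30.0
```

Run:
```python
from h import *
s=sensors.observe();print(s["joints"][6],s["ft_torque"],s["force"],s["ee_rot"])
```

```text
2.1037323967785673 [0.05600793 0.25865546 0.0254372 ] [-1.52514218  0.73241785  5.46328909] [-7.63915014e-01  3.04513545e+00 -3.45539562e-04]
```

Sinking as expected with little torque; continuing.

>>> arm_command(deltas=[0,0,-0.04,0,0,-0.0002,0,0,0,-0.08,0,0,-0.0005,0,0,0,-0.111,0,0,-0.0007,0,0,0,-0.111,0,0,-0.0007,0])

```text
clock: 21.45
position: [0.6084, -0.1002, 0.0964]
ee_rot: [-0.496, 3.1, -0.0]
force: [-0.5, -0.1, 5.8]
width: 0.108
gripper_force: 30.0
```

>>> arm_command(deltas=[0,0,-0.04,0,0,-0.0002,0,0,0,-0.08,0,0,-0.0005,0,0,0,-0.111,0,0,-0.0007,0,0,0,-0.111,0,0,-0.0007,0])

```text
clock: 21.85
position: [0.6085, -0.1002, 0.0956]
ee_rot: [-0.224, 3.131, 0.0]
force: [-0.0, 1.0, 5.5]
width: 0.108
gripper_force: 30.0
```

>>> arm_command(deltas=[0,0,-0.04,0,0,-0.0002,0,0,0,-0.08,0,0,-0.0005,0,0,0,-0.111,0,0,-0.0007,0,0,0,-0.111,0,0,-0.0007,0])

```text
clock: 22.25
position: [0.6085, -0.1002, 0.0949]
ee_rot: [0.049, 3.139, 0.0]
force: [-1.0, -0.4, 5.2]
width: 0.104
gripper_force: 30.0
```

>>> arm_command(deltas=[0,0,-0.04,0,0,-0.0002,0,0,0,-0.08,0,0,-0.0005,0,0,0,-0.111,0,0,-0.0007,0,0,0,-0.111,0,0,-0.0007,0])

```text
clock: 22.65
position: [0.6086, -0.1002, 0.0942]
ee_rot: [0.322, 3.122, 0.001]
force: [0.0, 0.6, 5.5]
width: 0.106
gripper_force: 30.0
```

Run:
```python
from h import *
s=sensors.observe();print(s["joints"][6],s["ft_torque"],s["force"],s["ee_rot"])
```

```text
1.5118580839053086 [-0.00696568  0.04166186  0.001695  ] [5.45538520e-04 6.07935197e-01 5.45612358e+00] [3.22396341e-01 3.12248703e+00 8.43043018e-04]
```

>>> arm_command(deltas=[0,0,-0.04,0,0,-0.0003,0,0,0,-0.08,0,0,-0.0005,0,0,0,-0.08,0,0,-0.0005,0])

```text
clock: 22.95
position: [0.6087, -0.1004, 0.0938]
ee_rot: [0.519, 3.096, 0.001]
force: [0.1, 0.1, 7.0]
width: 0.108
gripper_force: 30.0
```

>>> arm_command(deltas=[0,0,-0.04,0,0,-0.0003,0,0,0,-0.08,0,0,-0.0005,0,0,0,-0.08,0,0,-0.0005,0])

```text
clock: 23.25
position: [0.6087, -0.1006, 0.0938]
ee_rot: [0.712, 3.057, 0.001]
force: [-1.2, -1.3, 10.9]
width: 0.109
gripper_force: 30.0
```

Run:
```python
from h import *
s=sensors.observe();print(s["joints"][6],s["ft_torque"],s["force"],s["ee_rot"])
```

```text
1.2999135664236334 [-0.16292527  0.46878626  0.00891843] [-1.2332379  -1.29012413 10.93813664] [7.12238909e-01 3.05675774e+00 9.71967310e-04]
```

Flush: z holds at 0.0938 and the force rises. I'll snug it a few degrees, unload and check.

>>> arm_command(deltas=[0,0,-0.03,0,0,0.0003,0,0,0,-0.07,0,0,0.0005,0,0,0,-0.07,0,0,0.0005,0,0,0,-0.07,0,0,0.0005,0])

```text
clock: 23.65
position: [0.6083, -0.1009, 0.0938]
ee_rot: [0.877, 3.015, 0.0]
force: [-1.2, -1.7, 7.3]
width: 0.1
gripper_force: 30.0
```

Run:
```python
from h import *
s=sensors.observe();print(s["joints"][6],s["ft_torque"],s["force"],s["ee_rot"])
```

```text
1.209136032345389 [-0.3575196   0.39587992 -0.02384394] [-1.24771529 -1.71968605  7.323275  ] [8.76567111e-01 3.01467812e+00 4.13704744e-04]
```

>>> arm_command(deltas=[0,0,0,0,0,0.0005,0,0,0,0,0,0,0.0008,0,0,0,0,0,0,0.0008,30,0,0,0,0,0,0.0008,40,0,0,0,0,0,0.0008,40,0,0,0,0,0,0.0008,40,0,0,0,0,0,0.0008,40])

```text
clock: 24.35
position: [0.6073, -0.1005, 0.0934]
ee_rot: [-0.877, -3.016, -0.0]
force: [-0.4, 0.1, 0.6]
width: 0.427
gripper_force: 0.0
```

>>> arm_command(deltas=[0,0,0,0,0,0.02,40,0,0,0,0,0,0.05,40,0,0,0,0,0,0.08,40,0,0,0,0,0,0.11,40,0,0,0,0,0,0.14,40,0,0,0,0,0,0.14,40,0,0,0,0,0,0.14,40])

```text
clock: 25.05
position: [0.6076, -0.1006, 0.234]
ee_rot: [0.877, 3.015, 0.001]
force: [-0.7, 0.6, -0.6]
width: 0.439
gripper_force: 0.0
```

Run:
```python
from h import *
s=sensors.observe();print(s["position"],s["force"],s["width"])
im=optics.get_image("wrist");c=optics.calibration("wrist");cv2.imwrite("pics/w9.png",im)
P=np.array([.6078,-.101,.095])
u,v=proj(c,P+[0,0,.042])[0];print("wing top pred",u,v,"flange pred",proj(c,P+[0,0,.005])[0])
b=optics.get_image("side");a=optics.get_image("scene");
cv2.imwrite("pics/side9.png",b);cv2.imwrite("pics/scene9.png",a)
for n,i in(("side",b),("scene",a)):
    cc=optics.calibration(n);o=cv2.imread(f"pics/{n}0.png");d=cv2.absdiff(i,o).max(2)
    print(n,"wheel/flange/wing",proj(cc,[P,P+[0,0,.005],P+[0,0,.042]]).round(1).tolist())
u,v=int(u),int(v)
print(cv2.resize(cv2.cvtColor(im,6)[v-48:v+48,u-44:u+44],None,fx=.25,fy=.25,interpolation=3))
```

```text
[ 0.60764907 -0.100641    0.2339988 ] [-0.74151282  0.56074892 -0.58196042] 0.43940456960393287
wing top pred 281.1834658772122 205.36357424527128 flange pred [281.22392404 195.7840317 ]
side wheel/flange/wing [[325.3, 226.7], [325.5, 225.3], [327.0, 215.2]]
scene wheel/flange/wing [[221.2, 215.2], [220.9, 214.1], [219.1, 205.3]]
[[177 176 176 176 175 175 175 176 176 177 177 176 176 176 178 179 178 177
  177 178 179 178]
 [179 178 177 176 176 175 175 175 176 176 176 177 177 176 176 176 179 179
  178 178 177 178]
 [178 179 179 178 177 176 176 176 175 176 176 176 176 177 177 176 176 177
  178 179 178 177]
 [178 177 178 179 178 178 177 176 176 176 175 176 176 176 176 177 177 176
  176 177 178 178]
 [176 177 178 177 178 179 178 178 176 175 171 169 172 168 168 169 168 168
  169 173 176 177]
 [177 176 176 177 178 177 175 157 139 120 100  98 125 150 163 163 164 163
  163 170 176 176]
 [177 177 176 176 160 148 142 126 114 113 128 130 130 139 148 162 163 164
  164 169 175 176]
 [177 177 178 174 137 135 132 115 115 119 146 149 140 138 140 157 162 162
  163 173 176 175]
 [178 177 177 175 142 13
[... 764 characters left out ...]
3 146 153 173 174 176 174 174
  175 176 173 173]
 [134 139 172 176 176 174 174 176 177 175 169 168 170 171 171 172 174 175
  173 172 175 176]
 [133 138 175 175 175 177 176 174 174 175 176 177 177 176 172 171 171 170
  173 175 173 172]
 [131 135 172 178 177 175 174 176 176 174 173 175 176 176 176 174 169 170
  171 172 174 174]
 [131 137 171 175 177 178 177 174 173 176 173 172 172 171 173 176 175 173
  170 170 171 171]
 [ 97 138 172 174 175 176 177 178 177 175 175 176 175 173 172 173 174 175
  175 173 170 137]
 [ 68 135 172 174 174 174 175 176 176 177 176 175 175 175 174 172 172 173
  174 175 174 103]
 [ 64 130 168 174 174 174 174 174 175 175 176 176 176 174 174 175 173 172
  172 172 173  98]]
```

The wing stands upright and centred, with the flange seated and the gripper clear. Handing in.

```bash
python3 -c "
from h import *
print(arm.sign_off())"
```

```text
the job is handed in; nothing more can be done
None
```

The wing screw is threaded into the wheel, flange flush by feel (height stopped sinking while turning), released with the gripper clear; handed in at about 25 s of 72 s, and the sign-off returned no verdict.

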